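Open the dust extractor's filter bay

TASK

The filter of the small dust extractor on the pharmacy counter is due for a change, so open its filter bay: press the snap tab in with a fingertip and, before it can spring back, push the released filter lid along its guides until it is completely out from under the guide lips, lying flat on the rear deck. Only press and push: do not pick the lid up, do not touch the filter under it, and leave the things standing around the extractor where they are.

Things in the scene. Friction and masses are not known exactly. Their poses are not given: they have to be found in the camera images.
- extractor: Dust extractor, a flat white case 336 x 164 mm, 85 mm high, fixed to the counter. Origin: centre of its underside, on the counter; x points along it the way the lid slides off, z up. Along x: thumb pad of the snap tab (x -166 to -136 mm), filter bay under the lid (x -130 to -10), flat rear deck up to a low rim at x = 150 that stops the lid. The lid lies on runners 85 mm above the counter.
- guide_end (a point): Point midway between the ends of the two guide lips (extractor x = -15, y = 0, height 95 mm). The lips run along the filter bay (x -128 to -15 mm) and reach over the lid's long edges: inner edges at y = +-46.5 mm, tops 95 mm above the counter, 1.5 mm play over the lid. A closed gripper passes between them. Low guide walls, 91.5 mm high at y = +-52 mm, go on from there to the rear rim.
- filter_lid: The filter lid, a loose grey plate 120 (x) x 100 (y) x 5 mm, about 140 g, with a thumb lip at its -x end and a slot near it that takes the tab's catch tooth (2 mm play). Origin: centre of its underside, axes as the extractor's. Closed at x = -70, y = 0, z = 85 mm in the extractor's frame; out from under the lips once beyond x = 45 (115 mm of travel); against the rear rim at x = 90.
- lid_lip (a point): Middle of the top edge of the lid's upstanding thumb lip, on its outer face, the one towards the snap tab, to be pushed along the extractor's +x. The lip is 60 mm wide (y), 5 mm thick, and reaches from 90 to 106 mm above the counter.
- snap_tab (a joint): Travel of the sprung snap tab in m, straight down: 0 up (lid caught), 0.007 fully pressed; 3 N to start, 6.5 N at the bottom. Its tooth is clear of the lid from about 0.0045. Let go, it springs back; but once the lid has gone about 4 mm the lid keeps the tooth down, until after about 22 mm the lid has passed it and the tab comes up behind it (tooth top 89 mm above the counter).
- tab_pad (a point): Centre of the top of the snap tab's thumb pad (moves with it), a ribbed grey block 30 (x) x 36 (y) mm, 6 mm in front of the lid's thumb lip. Its top is 98 mm above the counter when up, 91 mm fully pressed: a fingertip holding it down can go on along +x at that height, over the lid's plate, straight against the lip.
- filter: The pleated filter in its bay, black frame 72 x 70 x 16 mm, fixed; origin centre of its underside. Its top is about 11 mm below the runners. Not to be touched.
- spare_filter: Bystander: the new filter, black frame with paper pleats, 72 x 70 x 18 mm, lying beside the extractor. Origin centre of underside.
- jar: Bystander: white lidded ceramic jar, 68 mm across, 90 mm high. Origin centre of underside.
- amber_bottle: Bystander: brown glass bottle, 48 mm across, 100 mm high. Origin centre of underside.
- brush: Bystander: dusting brush, 170 mm long, lying on the counter.
- weight: Bystander: brass weight with a knob, 38 mm across, 51 mm high, near the tab end. Origin centre of underside.
- dish: Bystander: small blue dish, 72 mm across, 30 mm high. Origin centre of underside.
- scoop: Bystander: metal scoop, 160 mm long, lying on the counter near the tab end.
Not all that is in view belongs to the job. Of the things that look like the filter_lid, the largest one is meant.

How it is judged:
On the way, in this order (a step that is already met when the one before it is completed fails the run):
1. the snap tab is pressed in by the fingers (value of joint snap_tab above 0.0045 m and contact force between the fingers and extractor above 0.5 N), for 0.05 s.
2. the lid is out from under the guide lips (x of filter_lid in the frame of extractor above 0.045 m), for 0.05 s.
At the end, for the whole second after the job is handed in: The lid's centre is 45 to 94 mm along +x of the extractor's centre (its trailing edge past the end of the guide lips), lying flat on the rear deck (height within 3 mm, tilt under 0.05 rad) and at rest, and the snap tab has sprung back up (within 1.5 mm) (x of filter_lid in the frame of extractor between 0.045 and 0.094 m and z of filter_lid in the frame of extractor between 0.082 and 0.088 m and angle between filter_lid's own z axis and vertical below 0.05 rad and linear speed of filter_lid below 0.01 m/s and value of joint snap_tab below 0.0015 m); the robot touches nothing.
It fails at once if the lid is lifted or tipped up (z of filter_lid in the frame of extractor above 0.095 m or angle between filter_lid's own z axis and vertical above 0.2 rad).
It fails at once if the filter in the bay is touched (contact force between the fingers and filter above 0.5 N).
It fails at once if a bystander is moved more than 30 mm (distance of any of spare_filter, jar, amber_bottle, brush, weight, dish, scoop from where it was at the start of the episode above 0.03 m).
It also fails if it takes over 34 s, if anything falls off the work surface, if the arm or the gripper's body presses on something with over 40 N, if the wrist force passes 120 N, or if a joint passes its speed limit or range.

ROBOT

A 6-joint arm with a two-finger parallel gripper is mounted at the origin on the work surface. World frame = base frame: x ahead of the robot, y to its left, z up, the work surface at z = 0. Lengths are in m, angles in rad, forces in N, time in s.
With the tool pointing down it reaches from about 0.15 to 0.775 m from the base axis. Payload 6.1 kg.
Tool frame: the origin (TCP) lies between the finger pads; the fingertips stand 25 mm ahead of it and the grasp point (between the pads) lies 6 mm ahead of it; z points along the fingers, y is the direction in which the jaws open and shut (so a half turn about z gives the same grasp; the last joint's range is limited). The gripper opens to 85 mm and grips with 20 to 120 N. Pads are 22 mm wide; open, the fingers measure 114 mm over their backs; the gripper's body (76 mm by 85 mm) begins 54 mm behind the grasp point. The pads swing forward as they close: fully open they stand 13 mm farther back than shut.
Start: joints at [1.274, 0.126, -0.04, 1.405, 0, 1.571], TCP at [0.154, 0.502, 0.256] pointing down, gripper open.
Joint ranges: [-2.72, 2.72], [-0.95, 1.95], [-1.27, 1.35], [-1.78, 2.02], [-1.46, 1.47], [-3.14, 3.14]. Speed limits (rad/s): [2.39, 2.39, 3.01, 3.14, 3.14, 3.14].

INTERFACE

Orientations are given as a unit quaternion [w, x, y, z].
In Python, from plant import state, imaging, job gives the robot as it stands.
- The arm moves only by the shell command python3 -m pendant 'ROWS' [OPENING]. ROWS is JSON, a list of rows, each a list of 4 numbers: the shift along the tool's x, y, z in cm, then the turn about the tool's z in rad. A call has 1 to 8 rows; each row shifts and turns the pose as measured when the row begins, along the tool's axes as they then stand; what a row does not reach is not made up. A row lasts 1/8 s, in which the tool goes at most 62.5 mm and 10.7 degrees, less where a joint would pass 70% of its speed; a pose out of reach is approached as far as the arm can. A call with a gripper value outside its range is refused whole. OPENING is the gripper's target within -1 to 1 (fully open at 1, half-way at 0, shut at -1), set as the call begins (- or left out, the last holds). The fingers move at their own pace and stop on an object; the grip force is fixed at half the most. Time passes only in rows, so rows that do not move let the fingers close. It gives the time, the measured TCP pose, the force and the opening at its end, in the units of the state.
- state(): the state, without advancing time (a new reading comes with each control period).
- imaging.get_image(name): name is "scene" or "side" or "wrist"; returns the picture (400x640x3 uint8, red, green, blue); there is no depth.
- imaging.camera_info(name): a dict with "camera_matrix" (3x3 intrinsics, pixels), "eye" and "orientation" of the camera in the world; the wrist camera has in their place "tool_from_camera" (4x4, takes a point from camera to tool coordinates, whose origin is the TCP and whose axes are the flange's). Camera axes: x right, y up, looking along -z (the intrinsics and any distortion apply to the point x, -y, -z); pixel columns grow to the right and rows downward; lengths in m; the calibration is good to about 2 mm. The wrist camera is an equidistant fisheye: a pixel r from the principal point sees the ray r / f radians off the axis. A picture is of the moment at which its call begins: read the wrist's pose just before it. camera_info takes no time and is no camera call.
- job.job_done(): hands the job in, once; it reports no verdict.
The state is a dict: "time": time; "qpos": joint angles; "qd": joint speeds; "joint_torque": joint torques, N m; "tool_pos": TCP position; "orientation": TCP orientation; "ft_force": force on the tool from outside, world axes, zero at the start; "torque": the same for the moment, N m; "gripper_width": finger opening in m.
Only numpy, scipy, OpenCV 4.12 (cv2) and the standard library are available. Lean on these libraries where they do the work, as an engineer would, in place of code of your own. Each camera call takes 0.05 s, during which the arm holds its last target.

## Working session

There is one attempt and no reset: what is moved stays moved. The work goes in short steps, Python scripts to look and compute and a shell command to move; the robot and the scene stay as the last step left them, time stands still between calls to the robot, and variables do not carry over. Pictures are saved under pics/ and viewed, and the job is handed in when it is done.

```bash
ls; mkdir -p pics; python3 - <<'E'
from plant import state, imaging, job
import cv2
s=state();print(s)
for n in ["scene","side","wrist"]:
    im=imaging.get_image(n);cv2.imwrite(f"pics/{n}0.png",im[:,:,::-1]);print(n,imaging.camera_info(n))
E
```

```text
pics
{'time': 0.0, 'qpos': array([ 1.27403322e+00,  1.26392214e-01, -4.06209422e-02,  1.40537999e+00,
        1.12117204e-06,  1.57079945e+00]), 'qd': array([ 0.00107025,  0.00061053, -0.00145444,  0.00106001,  0.00110831,
       -0.00017638]), 'joint_torque': array([-5.93054165e-05, -4.35920370e+01,  3.52921307e+01,  1.74460426e-02,
        1.44234286e-04,  4.04828512e-06]), 'tool_pos': array([0.1534171 , 0.50170323, 0.2555161 ]), 'orientation': array([-1.18588016e-04,  1.47839160e-01,  9.89011095e-01, -7.89552440e-04]), 'ft_force': array([ 0.00393679, -0.23418267, -0.4612341 ]), 'torque': array([0.01399979, 0.01960423, 0.00518306]), 'gripper_width': 0.08570706633675747}
scene {'camera_matrix': array([[380.79502696,   0.        , 323.06124185],
       [  0.        , 380.79502696, 199.69138889],
       [  0.        ,   0.        ,   1.        ]]), 'eye': array([ 0.97500915, -0.42082456,  0.78931753]), 'orientation': array([0.85581824, 0.31521352, 0.13201933, 0.38831234])}
side {'camera_matrix': array([[410.8611964 ,   0.        , 320.5215202 ],
       [  0.        , 410.8611964 , 201.71323242],
       [  0.        ,   0.        ,   1.        ]]), 'eye': array([ 0.29278659, -0.75355894,  0.91920664]), 'orientation': array([ 0.91689889,  0.35864993, -0.06997714, -0.1605299 ])}
wrist {'camera_matrix': array([[309.70691629,   0.        , 324.00105591],
       [  0.        , 309.70691629, 198.5788758 ],
       [  0.        ,   0.        ,   1.        ]]), 'tool_from_camera': array([[ 1.61852966e-06,  9.63481681e-01,  2.67774251e-01,
         6.69787743e-02],
       [ 9.99998847e-01, -4.08193292e-04,  1.46268071e-03,
         2.04723211e-04],
       [ 1.51856972e-03,  2.67773940e-01, -9.63480571e-01,
        -1.18175115e-01],
       [ 0.00000000e+00,  0.00000000e+00,  0.00000000e+00,
         1.00000000e+00]])}
```

View pics/scene0.png

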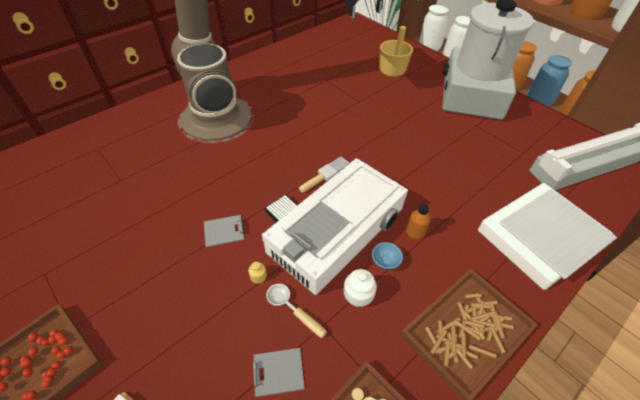

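View pics/side0.png

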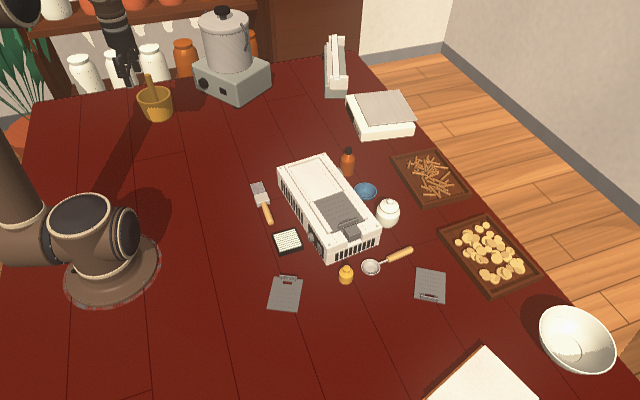

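View pics/wrist0.png

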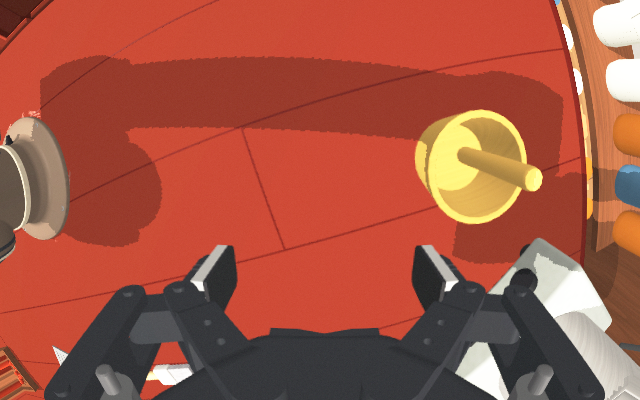

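Lid candidates in the scene picture are the plate in the extractor (318,228) and the loose plates at (224,230) and (278,372). The one in the extractor's guides, next to the tab, is the largest and fits the description. I'll check it in a close crop.

```bash
python3 - <<'E'
import cv2
a=cv2.imread("pics/scene0.png")[150:300,250:420];cv2.imwrite("pics/sc_c.png",cv2.resize(a,None,fx=4,fy=4,interpolation=cv2.INTER_CUBIC)[:600])
a=cv2.imread("pics/side0.png")[145:270,265:400];cv2.imwrite("pics/si_c.png",cv2.resize(a,None,fx=4.8,fy=4.8,interpolation=cv2.INTER_CUBIC))
E
```

```text
(no output)
```

View pics/sc_c.png

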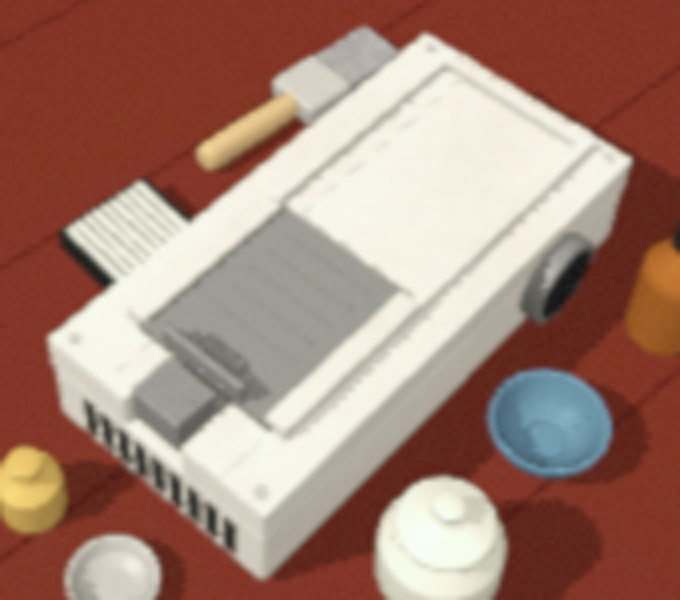

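View pics/si_c.png

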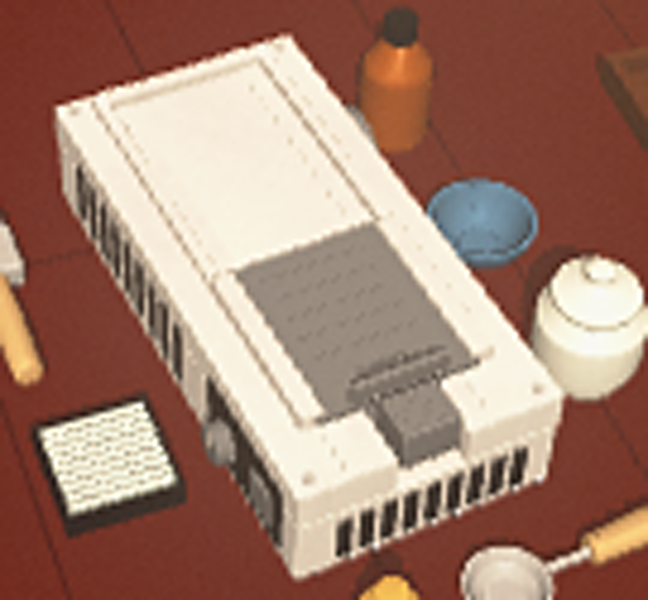

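The large grey plate sits in the guides with its thumb lip next to the ribbed pad (side crop, pad at about (415,415)). Next I'll fit the extractor pose from the case's top corners in both views.

```bash
cat > h.py <<'E'
import numpy as np
from plant import state, imaging
from scipy.spatial.transform import Rotation as R
from scipy.optimize import least_squares
def rot(q): return R.from_quat([q[1],q[2],q[3],q[0]]).as_matrix()
def proj(n,P):
    c=imaging.camera_info(n); p=(np.atleast_2d(P)-c["eye"])@rot(c["orientation"])
    p=p*[1,-1,-1]; q=p@np.array(c["camera_matrix"]).T
    return q[:,:2]/q[:,2:]
def E2W(v,P): # v x,y,yaw
    P=np.atleast_2d(P).astype(float);c,s=np.cos(v[2]),np.sin(v[2])
    return np.c_[v[0]+c*P[:,0]-s*P[:,1], v[1]+s*P[:,0]+c*P[:,1],P[:,2]]
E
python3 - <<'E'
from h import *
C=np.array([[-.168,.082],[-.168,-.082],[.168,-.082],[.168,.082]])
obs={"scene":np.array([[262.5,235],[315.5,278.7],[408,190],[357,158.5]]),"side":np.array([[327.1,252.3],[381.7,227.9],[325.4,152.9],[276.9,167.9]])}
def f(v,only=None):
    W=E2W(v,np.c_[C,np.full(4,v[3])])
    return np.concatenate([(proj(n,W)-obs[n]).ravel() for n in obs if only in(None,n)])
for x0 in [[.4,-.1,a,.085] for a in (0,1.5,3,-1.5)]:
    r=least_squares(f,x0);print(r.x,r.cost);
    if r.cost<30: print(r.fun.round(1)); b=r.x
print(least_squares(lambda v:f(np.r_[v,.0915]),b[:3]).x, least_squares(lambda v:f(np.r_[v,.0915],"scene"),b[:3]).x,least_squares(lambda v:f(np.r_[v,.0915],"side"),b[:3]).x)
for n in obs: print(n,proj(n,E2W(b[:3],[[-.151,0,.098],[-.136,.018,.098],[-.136,-.018,.098],[-.166,.018,.098],[-.166,-.018,.098],[-.13,.03,.106],[-.13,-.03,.106]])).round(1))
E
```

```text
[ 0.59189114 -0.01328779  1.67571454  0.08203422] 3.4627679980478967
[-0.3 -0.4  0.   0.9 -0.1  0.5 -0.2  0.3 -0.5 -2.   0.6  0.5 -0.3  0.1
 -0.7  0.3]
[ 0.59189114 -0.01328779  1.67571454  0.08203422] 3.462767998048014
[-0.3 -0.4  0.   0.9 -0.1  0.5 -0.2  0.3 -0.5 -2.   0.6  0.5 -0.3  0.1
 -0.7  0.3]
[ 0.59189114 -0.01328779  1.67571454  0.08203422] 3.4627679980480135
[-0.3 -0.4  0.   0.9 -0.1  0.5 -0.2  0.3 -0.5 -2.   0.6  0.5 -0.3  0.1
 -0.7  0.3]
[ 0.59189114 -0.01328779 -4.60747077  0.08203422] 3.4627679980479824
[-0.3 -0.4  0.   0.9 -0.1  0.5 -0.2  0.3 -0.5 -2.   0.6  0.5 -0.3  0.1
 -0.7  0.3]
[ 0.59329589 -0.01808041 -4.60706118] [ 0.59599928 -0.01699532 -4.60449018] [ 0.58882011 -0.02238121 -4.61059016]
scene [[293.  247.2]
 [292.1 238.2]
 [304.  247.7]
 [282.1 246.7]
 [294.  256.6]
 [290.1 231.3]
 [309.9 247.2]]
side [[352.3 230.5]
 [343.3 228.7]
 [355.5 224.1]
 [349.  237.1]
 [361.3 232.2]
 [338.3 226.7]
 [358.6 219. ]]
```

```bash
python3 -m pendant '[[-4.6,-3.7,0,0],[-4.6,-3.7,0,0],[-4.6,-3.7,0,0],[-4.6,-3.7,0,0],[-4.6,-3.7,0,0],[-4.6,-3.7,0,0],[-4.6,-3.7,0,0],[-4.6,-3.7,0,0]]' -1
cat > d.py <<'E'
import sys
from h import *
# python3 d.py x y z : world target TCP -> tool-frame shift cm, yaw err for tool y along ext yaw
s=state(); M=rot(s["orientation"]); t=np.array([float(a) for a in sys.argv[1:4]])
print("tcp",s["tool_pos"].round(4),"shift cm",((t-s["tool_pos"])@M*100).round(2))
yy=np.arctan2(M[1,1],M[0,1]); yaw=float(sys.argv[4]) if len(sys.argv)>4 else 1.676
print("turn",-(yaw-yy),"z axis",M[:,2].round(3),"q",s["qpos"].round(2),"F",s["ft_force"].round(2),"t",s["time"])
E
python3 d.py 0.608 -0.163 0.25
```

```text
time: 1.15
tool_pos: [0.4248, 0.1031, 0.2541]
orientation: [0.0, 0.143, 0.99, -0.001]
ft_force: [0.9, 1.4, 0.6]
gripper_width: -0.0005
tcp [0.4248 0.1031 0.2541] shift cm [-25.1  -20.33   0.48]
turn -0.39217791570506333 z axis [ 0.    -0.003 -1.   ] q [ 0.24 -0.04 -0.22  1.39 -0.    0.53] F [0.92 1.41 0.61] t 1.15
```

```bash
python3 -m pendant '[[-4.6,-3.7,0,-0.13],[-3.7,-3.6,0,-0.13],[-3.0,-3.8,0,-0.13],[0,0,0,0]]'; python3 d.py 0.608 -0.163 0.25
```

```text
time: 1.65
tool_pos: [0.5222, -0.0338, 0.253]
orientation: [-0.001, -0.055, 0.999, -0.001]
ft_force: [-0.6, -1.1, 0.0]
gripper_width: -0.0003
tcp [ 0.5222 -0.0338  0.253 ] shift cm [ -7.12 -13.78   0.32]
turn 0.004195102770355508 z axis [-0.001 -0.002 -1.   ] q [-0.06  0.12 -0.05  1.4  -0.   -0.17] F [-0.58 -1.13  0.03] t 1.65
```

```bash
python3 -m pendant '[[-2.5,-4.8,0,0],[-2.5,-4.8,0,0],[-2.1,-4.1,0.3,0],[0,0,0,0]]'; python3 d.py 0.608 -0.163 0.25
python3 - <<'E'
from plant import state, imaging
import cv2,pickle
s=state();pickle.dump(s,open("w1.pkl","wb"))
im=imaging.get_image("wrist");cv2.imwrite("pics/wrist1.png",im[:,:,::-1])
E
```

```text
time: 2.15
tool_pos: [0.6085, -0.1628, 0.2489]
orientation: [-0.002, -0.055, 0.999, 0.0]
ft_force: [-0.3, 1.1, -0.6]
gripper_width: 0.0001
tcp [ 0.6085 -0.1628  0.2489] shift cm [ 0.05 -0.01 -0.11]
turn 0.004235344522668827 z axis [-0.004  0.    -1.   ] q [-0.26  0.33  0.21  1.45 -0.   -0.37] F [-0.26  1.07 -0.64] t 2.15
```

View pics/wrist1.png

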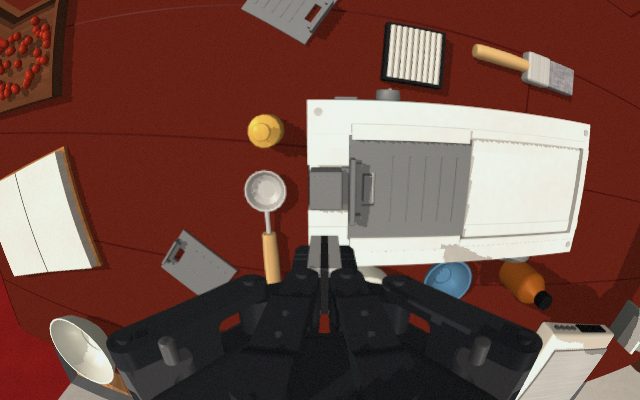

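The wrist view shows the pad at about (327,188) and the lid lip at about (355,192). The fingertips are near (323,240). I'll enlarge it to refine the pose.

```bash
python3 - <<'E'
import cv2
a=cv2.imread("pics/wrist1.png");
cv2.imwrite("pics/w1c.png",cv2.resize(a[90:270,295:485],None,fx=4,fy=4,interpolation=cv2.INTER_CUBIC)[:600])
cv2.imwrite("pics/w1d.png",cv2.resize(a[95:265,455:600],None,fx=3.5,fy=3.5,interpolation=cv2.INTER_CUBIC)[:600])
E
```

```text
(no output)
```

View pics/w1c.png

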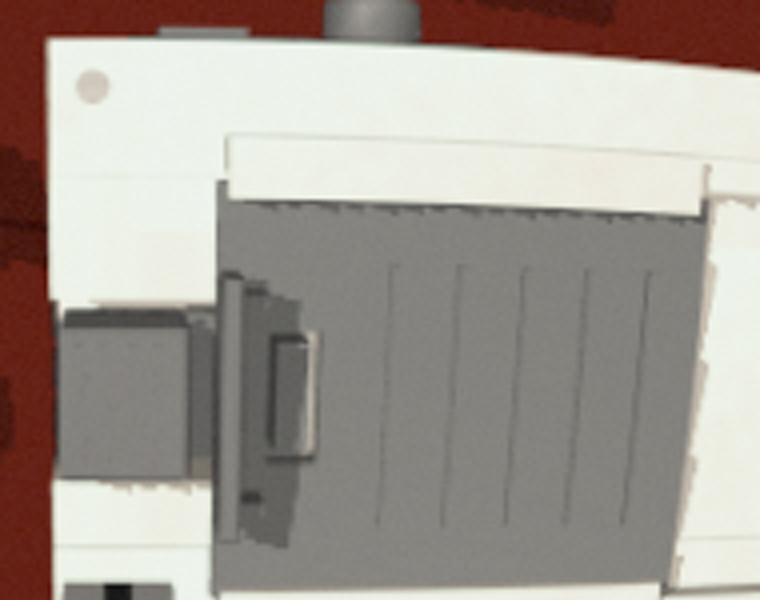

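View pics/w1d.png

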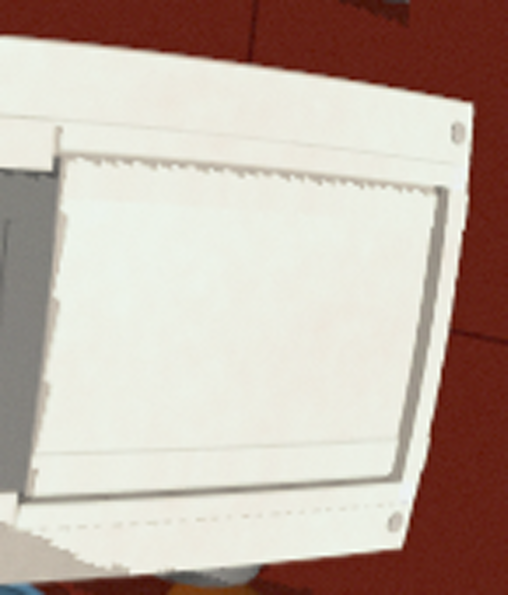

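```bash
cat >> h.py <<'E'
def wproj(s,P):
    c=imaging.camera_info("wrist");T=np.array(c["tool_from_camera"])
    t=(np.atleast_2d(P)-s["tool_pos"])@rot(s["orientation"])
    p=(t-T[:3,3])@T[:3,:3]; p=p*[1,-1,-1]
    r=np.hypot(p[:,0],p[:,1]);th=np.arctan2(r,p[:,2]);K=np.array(c["camera_matrix"])
    return np.c_[K[0,2]+K[0,0]*th*p[:,0]/r,K[1,2]+K[1,1]*th*p[:,1]/r]
E
python3 - <<'E'
from h import *
import pickle
s=pickle.load(open("w1.pkl","rb"))
P=np.array([[-.166,.018,.098],[-.136,.018,.098],[-.136,-.018,.098],[-.166,-.018,.098],[-.13,.03,.106],[-.13,-.03,.106],[-.128,.0465,.095],[-.015,.0465,.095],[-.168,.082,.0865],[.168,.082,.0865],[.168,-.082,.0865]])
o=np.array([[310.75,171.25],[342,171.25],[342,209.5],[309.5,209.5],[350.5,158.75],[350,225],[352.5,139.25],[470.5,143.5],[306.75,100],[590.1,124.1],[570.1,251.9]])
f=lambda v:(wproj(s,E2W(v,P)+[0,0,v[3]])-o).ravel()
r=least_squares(f,[.592,-.0133,1.676,0],loss="soft_l1");print(r.x,f(r.x).reshape(-1,2).round(1).tolist())
f3=lambda v:f(np.r_[v,0]);r=least_squares(f3,[.592,-.0133,1.676]);print(r.x,f3(r.x).reshape(-1,2).round(1).tolist())
for v in [[-.151,0,.098],[-.13,0,.106]]: print(E2W(r.x,v))
E
```

```text
[ 5.92000451e-01 -1.11701610e-02  1.68084029e+00 -1.46083237e-03] [[-1.4, -0.1], [1.1, -0.1], [0.5, 0.4], [0.3, 0.4], [0.3, 0.3], [-0.6, 0.2], [-0.3, -0.3], [-1.4, -0.3], [0.5, -0.6], [0.4, 0.4], [-0.2, -0.5]]
[ 0.59179652 -0.01127945  1.6805738 ] [[-1.6, -0.1], [1.1, -0.1], [0.5, 0.6], [0.1, 0.6], [0.3, 0.3], [-0.6, 0.5], [-0.2, -0.4], [-0.8, -0.4], [0.3, -1.0], [1.2, 0.3], [0.5, -0.2]]
[[ 0.60833964 -0.16137051  0.098     ]]
[[ 0.60603894 -0.14049692  0.106     ]]
```

```bash
python3 - <<'E'
from h import *
print(E2W([.592,-.0114,1.6805],[[-.152,0,.13],[-.005,0,.117]]))
E
python3 d.py 0.6086 -0.1625 0.130 1.6805
```

```text
[[ 0.60864153 -0.16248626  0.13      ]
 [ 0.59254742 -0.01636994  0.117     ]]
tcp [ 0.6079 -0.1616  0.2496] shift cm [-0.1  -0.11 11.96]
turn 0.000924060317541997 z axis [-0.004  0.    -1.   ] q [-0.26  0.33  0.2   1.45 -0.   -0.37] F [0.   0.88 0.  ] t 2.2
```

```bash
python3 -m pendant '[[0,0,4,0],[0,0,4,0],[0,-0.1,3.4,0],[0,0,0,0]]'; python3 d.py 0.6086 -0.1625 0.125 1.6805
python3 - <<'E'
from plant import state, imaging
import cv2
im=imaging.get_image("wrist");cv2.imwrite("pics/wrist2.png",cv2.resize(im[60:260,220:430],None,fx=2.9,fy=2.9,interpolation=cv2.INTER_CUBIC)[:,:,::-1])
E
```

```text
time: 2.7
tool_pos: [0.6052, -0.1558, 0.1356]
orientation: [-0.001, -0.057, 0.998, 0.001]
ft_force: [-0.6, 0.6, 0.2]
gripper_width: 0.0001
tcp [ 0.6052 -0.1558  0.1356] shift cm [-0.27 -0.71  1.06]
turn 0.005068216313557583 z axis [-0.002  0.002 -1.   ] q [-0.25  0.34 -0.03  1.2   0.   -0.37] F [-0.57  0.61  0.18] t 2.7
```

View pics/wrist2.png

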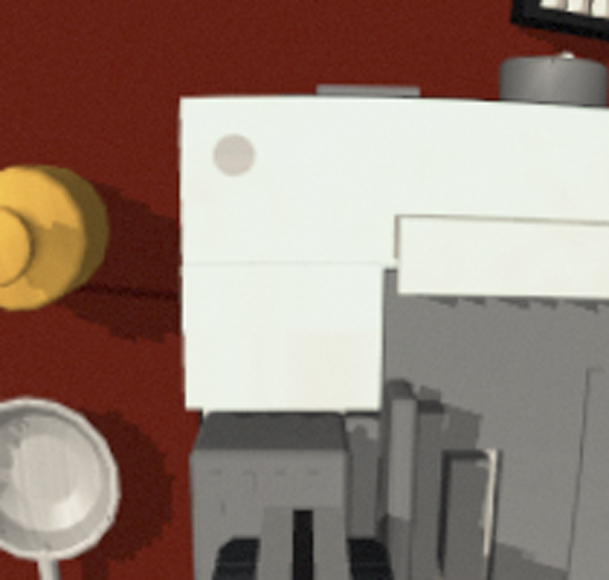

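```bash
python3 -m pendant '[[-0.3,-0.7,0.3,0],[0,0,0.3,0],[0,0,0,0]]'; python3 d.py 0.6086 -0.1625 0.123 1.6805
```

```text
time: 3.12
tool_pos: [0.6122, -0.1626, 0.1367]
orientation: [0.004, -0.058, 0.998, -0.001]
ft_force: [-0.1, -0.2, -0.3]
gripper_width: -0.0001
tcp [ 0.6122 -0.1626  0.1367] shift cm [0.37 0.05 1.36]
turn 0.00621880302656086 z axis [ 0.008 -0.001 -1.   ] q [-0.26  0.35 -0.02  1.19  0.   -0.38] F [-0.09 -0.24 -0.33] t 3.125
```

```bash
python3 -m pendant '[[0,0,0,0],[0,0,0,0]]'; python3 d.py 0.6086 -0.1625 0.123 1.6805;  python3 -m pendant '[[0.4,0,0.5,0]]'; python3 d.py 0.6086 -0.1625 0.123 1.6805
```

```text
time: 3.38
tool_pos: [0.6126, -0.1628, 0.1375]
orientation: [0.005, -0.058, 0.998, -0.001]
ft_force: [-0.1, 0.0, 0.5]
gripper_width: 0.0002
tcp [ 0.6126 -0.1628  0.1375] shift cm [0.41 0.08 1.45]
turn 0.005868788652998225 z axis [ 0.009 -0.001 -1.   ] q [-0.26  0.35 -0.02  1.2   0.   -0.38] F [-0.11  0.01  0.53] t 3.375
time: 3.5
tool_pos: [0.609, -0.1634, 0.1327]
orientation: [0.005, -0.058, 0.998, -0.001]
ft_force: [0.9, -0.5, -0.7]
gripper_width: -0.0
tcp [ 0.609  -0.1634  0.1327] shift cm [0.04 0.09 0.97]
turn 0.005920952457669548 z axis [ 0.01  -0.001 -1.   ] q [-0.26  0.34 -0.04  1.18  0.   -0.38] F [ 0.92 -0.49 -0.74] t 3.5
```

```bash
python3 -m pendant '[[0,0,0.8,0]]'; python3 d.py 0.6086 -0.1625 0.117 1.6805
```

```text
time: 3.62
tool_pos: [0.6088, -0.1635, 0.1243]
orientation: [0.005, -0.058, 0.998, -0.001]
ft_force: [0.0, -0.1, -0.4]
gripper_width: -0.0001
tcp [ 0.6088 -0.1635  0.1243] shift cm [0.02 0.1  0.73]
turn 0.005734512299571781 z axis [ 0.01  -0.001 -1.   ] q [-0.26  0.34 -0.05  1.16  0.   -0.38] F [ 0.04 -0.11 -0.37] t 3.625
```

```bash
python3 -m pendant '[[0,0,0.2,0]]'; python3 d.py 0.6086 -0.1625 0.117 1.6805
```

```text
time: 3.75
tool_pos: [0.6087, -0.1634, 0.1217]
orientation: [0.005, -0.058, 0.998, -0.001]
ft_force: [-0.3, -0.4, 3.6]
gripper_width: 0.0002
tcp [ 0.6087 -0.1634  0.1217] shift cm [0.   0.09 0.47]
turn 0.005675285933074425 z axis [ 0.01  -0.001 -1.   ] q [-0.26  0.34 -0.06  1.16  0.   -0.38] F [-0.28 -0.38  3.58] t 3.75
```

```bash
python3 -m pendant '[[0,0,0.5,0]]'; python3 d.py 0.6086 -0.1625 0.117 1.6805
```

```text
time: 3.88
tool_pos: [0.6087, -0.1635, 0.1171]
orientation: [0.005, -0.058, 0.998, -0.001]
ft_force: [-1.3, 0.5, 5.3]
gripper_width: 0.0002
tcp [ 0.6087 -0.1635  0.1171] shift cm [0.   0.1  0.01]
turn 0.005647587883959915 z axis [ 0.011 -0.001 -1.   ] q [-0.26  0.35 -0.07  1.15  0.   -0.38] F [-1.32  0.46  5.31] t 3.875
```

```bash
python3 -m pendant '[[0,0,0.1,0]]';  python3 -m pendant '[[0,0.6,0,0.005]]'; python3 d.py 0.5925 -0.0164 0.116 1.6805
```

```text
time: 4.0
tool_pos: [0.6087, -0.1635, 0.1163]
orientation: [0.005, -0.058, 0.998, -0.001]
ft_force: [-2.3, 0.6, 6.1]
gripper_width: -0.0001
time: 4.12
tool_pos: [0.6086, -0.1587, 0.117]
orientation: [0.006, -0.055, 0.998, -0.002]
ft_force: [0.3, -3.3, 5.4]
gripper_width: 0.0001
tcp [ 0.6086 -0.1587  0.117 ] shift cm [ 0.05 14.32  0.02]
turn -0.0003649758260979574 z axis [ 0.012 -0.004 -1.   ] q [-0.25  0.34 -0.07  1.14 -0.   -0.36] F [ 0.29 -3.29  5.42] t 4.125
```

```bash
python3 -m pendant '[[0.05,0.6,0.1,0]]'; python3 d.py 0.5925 -0.0164 0.116 1.6805; python3 -m pendant '[[0.05,0.6,0.08,0]]'; python3 d.py 0.5925 -0.0164 0.116 1.6805
```

```text
time: 4.25
tool_pos: [0.6084, -0.1538, 0.117]
orientation: [0.007, -0.054, 0.998, -0.004]
ft_force: [-0.3, -4.6, 5.6]
gripper_width: -0.0001
tcp [ 0.6084 -0.1538  0.117 ] shift cm [ 0.09 13.84 -0.02]
turn -0.001120930810920573 z axis [ 0.015 -0.007 -1.   ] q [-0.25  0.34 -0.08  1.14 -0.   -0.36] F [-0.27 -4.57  5.65] t 4.25
time: 4.38
tool_pos: [0.6081, -0.1491, 0.1171]
orientation: [0.008, -0.054, 0.998, -0.005]
ft_force: [1.0, -3.9, 5.1]
gripper_width: 0.0
tcp [ 0.6081 -0.1491  0.1171] shift cm [ 0.12 13.36 -0.04]
turn -0.0019202298880911517 z axis [ 0.017 -0.01  -1.   ] q [-0.24  0.33 -0.09  1.13 -0.01 -0.35] F [ 0.99 -3.9   5.1 ] t 4.375
```

```bash
python3 -m pendant '[[0.05,0.7,0.17,0]]'; python3 d.py 0.5925 -0.0164 0.116 1.6805; python3 -m pendant '[[0.05,0.8,0.1,0]]'; python3 d.py 0.5925 -0.0164 0.116 1.6805
```

```text
time: 4.5
tool_pos: [0.6079, -0.1435, 0.1166]
orientation: [0.01, -0.053, 0.998, -0.007]
ft_force: [0.7, -4.7, 6.8]
gripper_width: -0.0002
tcp [ 0.6079 -0.1435  0.1166] shift cm [ 0.17 12.8  -0.14]
turn -0.002847868226435679 z axis [ 0.02  -0.013 -1.   ] q [-0.23  0.33 -0.09  1.13 -0.01 -0.34] F [ 0.7  -4.7   6.84] t 4.5
time: 4.62
tool_pos: [0.6072, -0.1367, 0.1162]
orientation: [0.011, -0.053, 0.999, -0.008]
ft_force: [-0.4, -2.6, 2.7]
gripper_width: -0.0002
tcp [ 0.6072 -0.1367  0.1162] shift cm [ 0.19 12.12 -0.2 ]
turn -0.0038615777855171007 z axis [ 0.022 -0.016 -1.   ] q [-0.22  0.32 -0.1   1.12 -0.01 -0.32] F [-0.41 -2.64  2.72] t 4.625
```

```bash
python3 - <<'E'
from plant import state, imaging
import cv2
im=imaging.get_image("wrist");cv2.imwrite("pics/wrist3.png",cv2.resize(im[60:290,220:480],None,fx=2.6,fy=2.6,interpolation=cv2.INTER_CUBIC)[:,:,::-1])
E
```

```text
(no output)
```

View pics/wrist3.png

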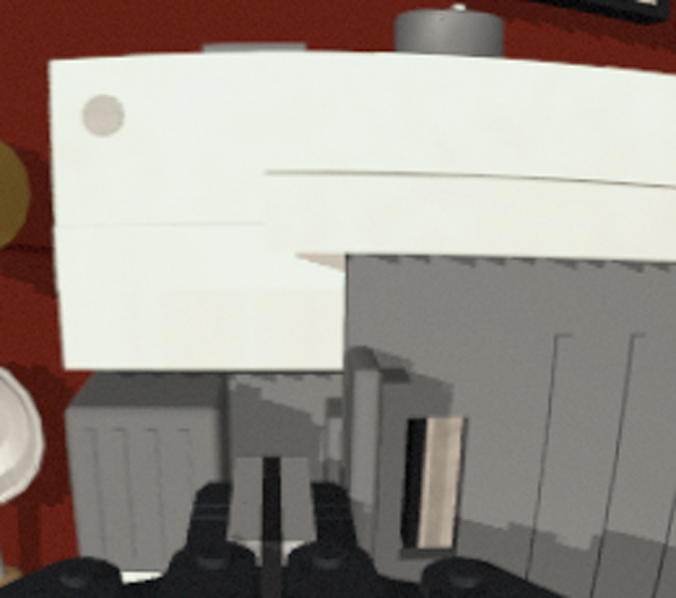

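The lid has moved about 19 mm, so it now holds the tooth down. I'll lift the tip about 1.5 mm clear of the plate and keep pushing on the lip.

```bash
python3 -m pendant '[[0.05,0.8,-0.15,0],[0.05,1,0,0]]'; python3 d.py 0.5937 -0.0265 0.118 1.6805
```

```text
time: 4.92
tool_pos: [0.6035, -0.1181, 0.116]
orientation: [0.009, -0.053, 0.999, -0.008]
ft_force: [0.7, -0.2, 0.1]
gripper_width: -0.0004
tcp [ 0.6035 -0.1181  0.116 ] shift cm [ 0.    9.21 -0.36]
turn -0.004260710322738781 z axis [ 0.02  -0.015 -1.   ] q [-0.19  0.31 -0.12  1.12 -0.01 -0.29] F [ 0.71 -0.22  0.14] t 4.925
```

```bash
python3 -m pendant '[[0.04,1.2,0,0],[0.04,1.2,0,0]]'; python3 d.py 0.5937 -0.0265 0.118 1.6805
```

```text
time: 5.18
tool_pos: [0.5996, -0.0925, 0.115]
orientation: [0.009, -0.053, 0.999, -0.008]
ft_force: [0.9, -1.1, 0.9]
gripper_width: -0.0001
tcp [ 0.5996 -0.0925  0.115 ] shift cm [-0.11  6.62 -0.41]
turn -0.004062457339712111 z axis [ 0.019 -0.014 -1.   ] q [-0.15  0.3  -0.14  1.11 -0.01 -0.25] F [ 0.89 -1.14  0.85] t 5.175
```

```bash
python3 -m pendant '[[-0.05,0.9,-0.3,0],[-0.03,1.2,-0.1,0]]'; python3 d.py 0.5937 -0.0265 0.118 1.6805
```

```text
time: 5.42
tool_pos: [0.5975, -0.0692, 0.1184]
orientation: [0.008, -0.053, 0.999, -0.007]
ft_force: [0.7, -0.2, -0.7]
gripper_width: 0.0001
tcp [ 0.5975 -0.0692  0.1184] shift cm [-0.07  4.29 -0.03]
turn -0.003214717325523031 z axis [ 0.018 -0.014 -1.   ] q [-0.11  0.29 -0.14  1.12 -0.01 -0.22] F [ 0.65 -0.25 -0.73] t 5.425
```

```bash
python3 - <<'E'
from plant import state, imaging
import cv2
im=imaging.get_image("wrist");cv2.imwrite("pics/wrist4.png",cv2.resize(im[60:290,180:480],None,fx=2.6,fy=2.6,interpolation=cv2.INTER_CUBIC)[:,:,::-1])
E
```

```text
(no output)
```

View pics/wrist4.png

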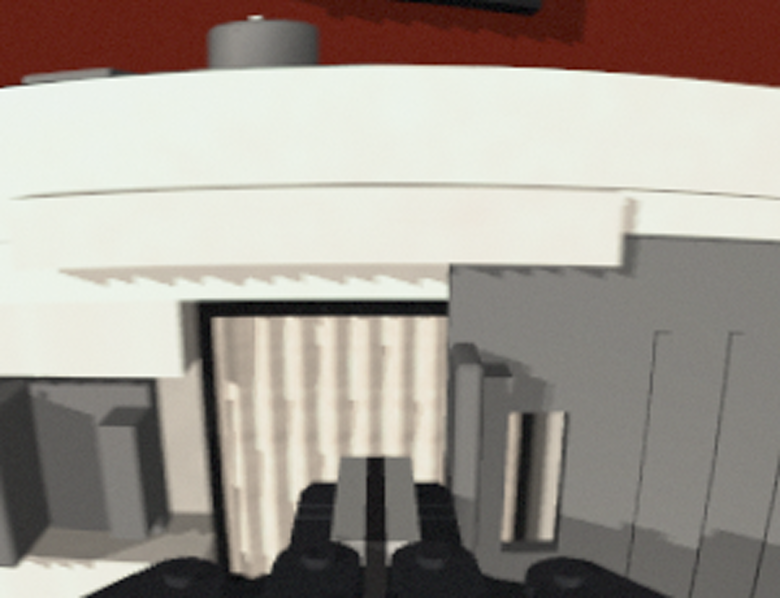

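The lid is sliding. Its trailing edge is at about (449,330) and the guide lip ends at about (625,230). About 30 mm more is needed; I'll go about 43 mm.

```bash
python3 -m pendant '[[-0.05,1.2,0,0],[-0.05,1.2,-0.05,0]]'; python3 d.py 0.5937 -0.0265 0.118 1.6805
```

```text
time: 5.72
tool_pos: [0.5957, -0.0426, 0.1186]
orientation: [0.008, -0.054, 0.998, -0.007]
ft_force: [0.1, -0.5, -0.2]
gripper_width: -0.0002
tcp [ 0.5957 -0.0426  0.1186] shift cm [0.03 1.62 0.04]
turn -0.0023824921712432 z axis [ 0.017 -0.013 -1.   ] q [-0.07  0.28 -0.15  1.12 -0.01 -0.17] F [ 0.09 -0.48 -0.18] t 5.725
```

```bash
python3 -m pendant '[[0,1,-0.1,0],[0,0.9,0,0]]'; python3 d.py 0.5937 -0.0265 0.118 1.6805
python3 - <<'E'
from plant import state, imaging
import cv2
im=imaging.get_image("wrist");cv2.imwrite("pics/wrist5.png",cv2.resize(im[60:290,180:480],None,fx=2.6,fy=2.6,interpolation=cv2.INTER_CUBIC)[:,:,::-1])
E
```

```text
time: 5.98
tool_pos: [0.5935, -0.0221, 0.1194]
orientation: [0.008, -0.054, 0.998, -0.007]
ft_force: [0.9, -1.4, 0.7]
gripper_width: -0.0002
tcp [ 0.5935 -0.0221  0.1194] shift cm [ 0.02 -0.44  0.14]
turn -0.002127038376132262 z axis [ 0.017 -0.013 -1.   ] q [-0.03  0.27 -0.16  1.12 -0.01 -0.14] F [ 0.89 -1.39  0.66] t 5.975
```

View pics/wrist5.png

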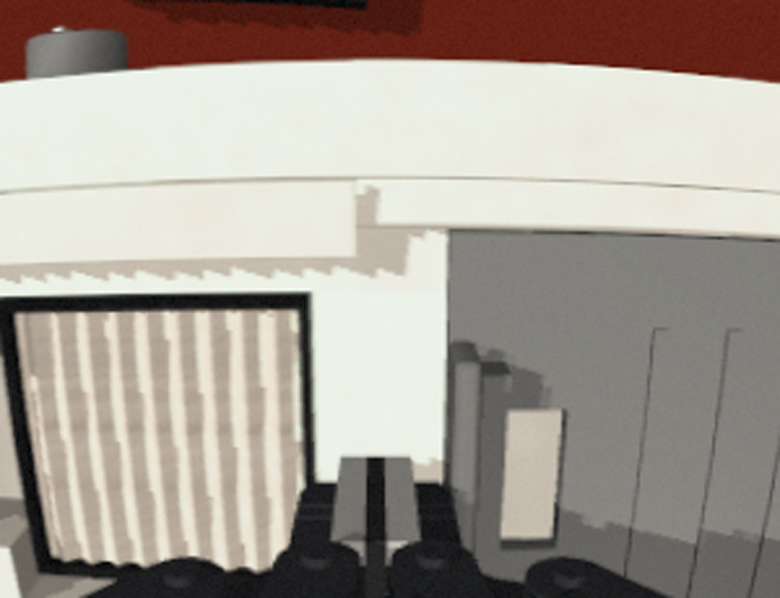

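The trailing edge at (447,330) is now well past the lip end at (356,250). I'll back off, lift and check.

```bash
python3 -m pendant '[[0,-1,0,0],[0,0,-3,0],[0,0,-4,0],[0,0,-4,0],[0,0,-4,0],[0,0,0,0],[0,0,0,0]]'; python3 - <<'E'
from h import *
import cv2,pickle
s=state();pickle.dump(s,open("w6.pkl","wb"))
im=imaging.get_image("wrist");cv2.imwrite("pics/wrist6.png",cv2.resize(im[:290,150:600],None,fx=1.7,fy=1.7,interpolation=cv2.INTER_CUBIC)[:,:,::-1])
im=imaging.get_image("side");cv2.imwrite("pics/side6.png",im[:,:,::-1])
print(s["ft_force"],s["tool_pos"])
v=[.592,-.0114,1.6805]
for x in (-.015,-.005,.005): print(x,((wproj(s,E2W(v,[[x,.03,.090],[x,-.02,.09]]))-[150,0])*1.7).round(0).tolist())
print(((wproj(s,E2W(v,[[-.151,.018,.098],[-.136,.018,.098],[-.136,.018,.091]]))-[150,0])*1.7).round(0).tolist())
E
```

```text
time: 6.9
tool_pos: [0.5916, -0.0341, 0.2723]
orientation: [0.007, -0.053, 0.999, -0.006]
ft_force: [-0.8, 0.2, -0.5]
gripper_width: 0.0002
[-0.75997687  0.18076371 -0.50940054] [ 0.59157575 -0.03407905  0.27230772]
-0.015 [[314.0, 260.0], [314.0, 344.0]]
-0.005 [[331.0, 261.0], [330.0, 344.0]]
0.005 [[349.0, 261.0], [347.0, 344.0]]
[[86.0, 287.0], [108.0, 286.0], [112.0, 284.0]]
```

View pics/wrist6.png

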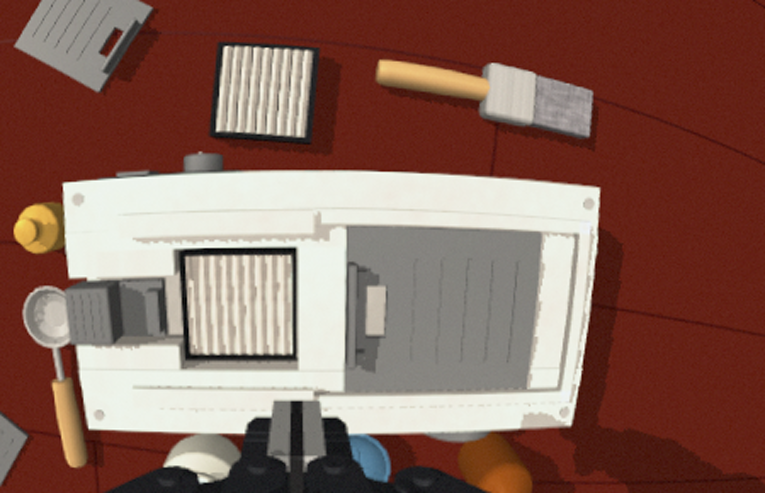

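View pics/side6.png

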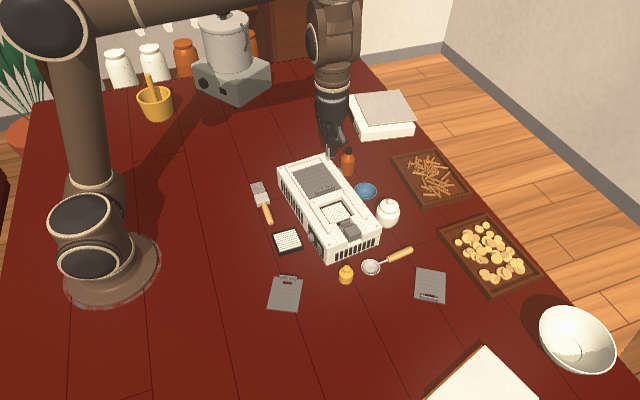

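```bash
python3 - <<'E'
from h import *
import cv2,pickle
s=pickle.load(open("w6.pkl","rb"))
im=imaging.get_image("wrist")[:,:,::-1].copy()
x0,y0,f=180,140,7
c=cv2.resize(im[y0:y0+75,x0:x0+105],None,fx=f,fy=f,interpolation=cv2.INTER_CUBIC)
v=[.592,-.0114,1.6805]
for z,col in((.098,(0,255,0)),(.091,(0,0,255))):
    p=(wproj(s,E2W(v,[[-.166,.018,z],[-.136,.018,z],[-.136,-.018,z],[-.166,-.018,z]]))-[x0,y0]+.5)*f
    cv2.polylines(c,[p.astype(int)],True,col,1)
cv2.imwrite("pics/tab7.png",c); s=state(); print(s["time"],s["ft_force"])
E
```

```text
7.05 [ 0.26633394 -1.37568374 -0.12221768]
```

View pics/tab7.png

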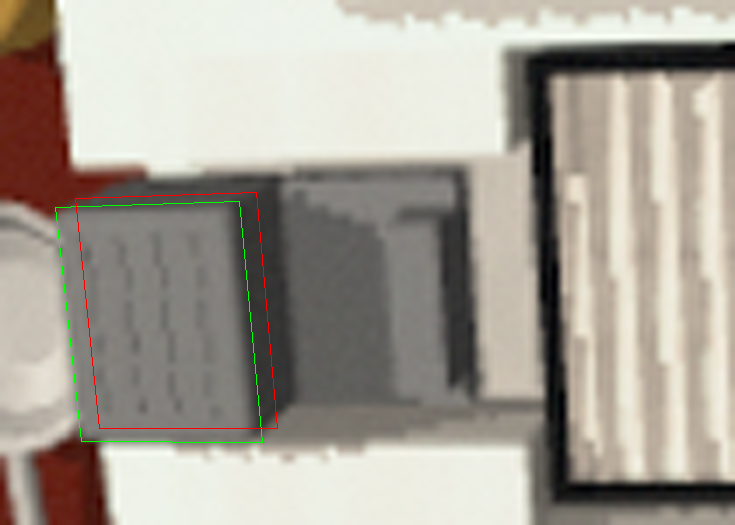

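The pad top matches the "up" outline, so the tab has sprung back. The lid lies flat and the bystanders haven't moved, so I'll hand in.

```bash
python3 -c "
from plant import job
print(job.job_done())"
```

```text
the job is handed in; nothing more can be done
None
```

I opened the filter bay and handed the job in at about 7 s of the 34 s allowed; no verdict is reported.

**What I did:** With the gripper shut, I pressed the snap tab about 6 mm (6.1 N measured). I held it down while moving forward against the thumb lip, then pushed the lid along the guides until it was out. I then backed off and lifted the gripper clear.

**Last checks:**
- **Lid:** its trailing edge is at about extractor x = +4 mm, so its centre is at about 64 mm (45 to 94 mm allowed). It looks flat on the rear deck.
- **Snap tab:** the pad top matches the "up" outline better than the pressed one.
- **Filter and bystanders:** I kept the fingertips above the filter, and the bystanders look to be where they started. I judged both by eye only.
- **Contact:** force readings were near zero, up to about 1.4 N of noise, with the gripper well clear.

**Small deviations:** The tool tilted by about 0.02 rad. During the push the tip also dipped 1 to 2 mm, so it may have briefly grazed the lid's plate; I raised it and saw no effect.

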